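Load a board carrier into the test fixture, wedge it and switch on

TASK

Set the circuit-board carrier down flat in the test fixture and slide it away from the slanted front block, fully home against the two rear stops, so that its rear edge presses in the hinged switch lever. Then lay the tapered wedge (not the plain parallel bar) in the slot between the carrier and the slanted front block, thin end first, and push or tap it along the slot until it is tight and the carrier cannot shift. Last, throw the toggle lever on the control box right over; keep the carrier level all the while, and do not disturb the bar, meter or cup.

Things in the scene. Friction and masses are not known exactly. Their poses are not given: they have to be found in the camera images.
- fixture: fixed test fixture, grey base plate 250 (x) x 240 (y) x 15 mm, origin on the table 15 mm left of its middle; its x points to the rear, y left; base surface z = 15. In its frame, mm: two steel rear stops 16 high at y = -60 and 60, front faces at x = 80; two side rails 10 high, x -15 to 85, inner faces at y = -82 and 82; front edge of a carrier that is home: x = -50
- home (a point): point of the fixture (its x = 15, y = 0, z = 60 mm) where the centre of the carrier's handle is when the carrier is fully home; y may be off by up to 7 mm. To clear the roller and the front block, set the carrier down 15 to 22 mm short of this (towards the fixture's -x), then slide it +x
- front_block (a point): middle of the slanted rear face of the fixture's aluminium front block, 10 mm above the base surface. Block: 20 mm high, face from about x -91, y -84 to x -72, y 39 mm in the fixture's frame. The slot between it and a carrier at home narrows from 41 mm at the -y end, which is open, to 22 mm at the +y end
- slot (a point): point of the fixture (its x = -66, y = -45, z = 53 mm) where the centre of the wedge's fin is when the wedge is tight against a carrier that is home; the thick end is then at fixture y = -85. The wedge goes in along the slot towards the fixture's +y, thin end first; drawn back 50 mm from here it has 7 mm of free room across, and it jams and stays tight once pushed with about 10 N
- switch_roller (a point): grey roller (12 mm across, 10 mm high, centre 8 mm over the base surface) on the free end of the hinged limit-switch lever, a 60 mm steel blade between the rear stops, about along the fixture's y, pivoted on an upright pin at fixture x = 92, y = -30 mm; at rest the roller's front stands 8 mm in front of the stops' faces
- switch (a joint): angle of the limit-switch lever, rad: 0 at rest, about 0.13 when a carrier is fully home, 0.25 end of travel; a light spring (under 1 N at the roller) returns it
- carrier_handle (a point): centre of the carrier's handle bar, 45 mm above the carrier's underside, at its middle in plan. Carrier: grey plate 130 (x) x 150 (y) x 12 mm with two green circuit boards (4 mm high) on top, 0.3 to 0.6 kg; handle bar 14 (x) x 60 (y) x 18 mm, z 36 to 54 mm, on two posts. Same either way round; fitted, its axes are parallel to the fixture's
- wedge_fin (a point): centre of the wedge's upright fin, 38 mm above the underside. Wedge: dark steel, 120 mm along its y, body 20 mm high (pale fin), tapering from 41 mm thick (-y end) to 23 mm (+y end); its +x face is straight, 16 mm from the fin's middle, and goes against the carrier; -x face slanted. Fin 14 (x) x 50 (y) mm, up to z 57; its centre is 40 mm from the thick end. Fitted, axes parallel to the fixture's
- bar_fin (a point): centre of the fin on the plain parallel bar, same make and size as the wedge but 32 mm thick all along; not needed, leave alone
- toggle_base: fixed grey control box 70 (x) x 50 (y) x 25 mm high, origin under it; the toggle lever swings in its x-z plane about a pivot 22 mm up over the origin, and is thrown towards the box's own +x
- toggle_tip (a point): centre of the black ball (26 mm across) at the end of the toggle lever, 80 mm from its pivot; it starts leaning to the box's -x
- toggle (a joint): toggle angle, rad: 0 leaning 0.5 rad from upright to the box's -x (off), 1.0 leaning 0.5 rad to +x (fully on); stays where it is left, light friction (about 1 N at the ball)
- meter: orange hand meter 85 x 165 x 36 mm lying flat, origin under its middle; leave alone
- cup: white cup 72 mm across, 85 mm high, origin under its middle; leave alone
Mind the look-alikes: they are no part of the job. Leave any purple look-alike of the part that bears carrier_handle alone. What is shaped like the part that bears wedge_fin but pink is not meant.

How it is judged (in metres and radians):
On the way, in this order (a step that is already met when the one before it is completed fails the run):
1. the carrier lies flat in the fixture and its rear edge presses the switch lever (carrier within about 3.5 mm of the stops) (z of carrier_handle in the frame of fixture between 0.057 and 0.0635 m and x of carrier_handle in the frame of fixture above 0.011 m and value of joint switch above 0.08 rad and angle between carrier_handle's own z axis and vertical below 0.05 rad and angle between the x axis of carrier_handle and the x axis of fixture, either way round below 0.06 rad), for 0.2 s.
2. the wedge lies in the slot, driven tight (within 6 mm of its tight place, pressing on the carrier with over 3 N), the carrier fully home with the switch pressed (z of carrier_handle in the frame of fixture between 0.057 and 0.0635 m and x of carrier_handle in the frame of fixture between 0.013 and 0.0175 m and angle between the x axis of carrier_handle and the x axis of fixture, either way round below 0.035 rad and angle between carrier_handle's own z axis and vertical below 0.05 rad and value of joint switch above 0.1 rad and contact force between wedge and carrier above 3 N and y of wedge_fin in the frame of fixture between -0.051 and -0.028 m and z of wedge_fin in the frame of fixture below 0.057 m and angle between wedge_fin's own z axis and vertical below 0.06 rad and angle between the y axis of wedge_fin and the y axis of fixture, either way round below 0.06 rad and x of wedge_fin in the frame of fixture between -0.072 and -0.06 m), for 0.2 s.
3. the toggle lever is thrown over (value of joint toggle above 0.85 rad), for 0.2 s.
At the end, for the whole second after the job is handed in: Carrier flat and square (2 degrees) in the fixture, within 2 mm of the rear stops, switch lever pressed (over 0.10 rad); wedge flat and square in the slot, thin end first, within 6 mm of its tight place, still pressing on the carrier (over 3 N); toggle over 0.85 rad; all at rest (all of step 2 and value of joint toggle above 0.85 rad and linear speed of each of carrier, wedge below 0.01 m/s); the robot touches nothing.
It fails at once if the carrier is tilted more than 20 degrees (angle between carrier_handle's own z axis and vertical above 0.35 rad).
It fails at once if the plain bar, meter or cup is moved more than 30 mm (distance of any of bar_fin, meter, cup from where it was at the start of the episode above 0.03 m).
It also fails if it takes over 66 s, if anything falls off the work surface, if the arm or the gripper's body presses on something with over 40 N, if the wrist force passes 120 N, or if a joint passes its speed limit or range.

ROBOT

A 6-joint arm with a two-finger parallel gripper is mounted at the origin on the work surface. World frame = base frame: x ahead of the robot, y to its left, z up, the work surface at z = 0. Lengths are in m, angles in degrees, forces in N, time in s.
With the tool pointing down it reaches from about 0.25 to 0.725 m from the base axis. Payload 9.7 kg.
Tool frame: the origin (TCP) lies at the very end of the fingers, on their centre line; the grasp point (between the pads) lies 19 mm behind it; z points along the fingers, y is the direction in which the jaws open and shut (so a half turn about z gives the same grasp; the last joint's range is limited). The gripper opens to 85 mm and grips with 20 to 120 N. Pads are 22 mm wide; open, the fingers measure 114 mm over their backs; the gripper's body (76 mm by 85 mm) begins 54 mm behind the grasp point. The pads swing forward as they close: fully open they stand 13 mm farther back than shut.
Start: joints at [-77.177, 4.979, 10.078, 95.1, 0, 90], TCP at [0.122, -0.536, 0.231] pointing down, gripper open.
Joint ranges: [-179.16, 179.16], [-48.56, 103.87], [-65.8, 70.77], [-126.05, 130.52], [-82.76, 87.17], [-180, 180]. Speed limits (degrees/s): [127.2, 127.2, 147.25, 180, 180, 180].

INTERFACE

Orientations are given as [roll, pitch, yaw] about the fixed x, y, z axes, in that order (R = Rz(yaw) Ry(pitch) Rx(roll)).
In Python, from workcell import bot gives the robot as it stands. The module is installed in compiled form; this text tells all that it offers.
- The arm moves only by the tool step_arm, never from a script. Its arguments are lists of equal length, an entry for each row: "dr": the turn, a rotation vector about the tool's x, y, z in rad, a list of three; "xyz": the shift along the tool's x, y, z in units of 40 mm (1.0 is 40 mm), a list of three; "gripper": the opening, from 0 (shut) to 1 (fully open). In form: {"dr": [[wx, wy, wz], ...], "xyz": [[x, y, z], ...], "gripper": [gripper, ...]}. A call has exactly 8 rows; each row is the pose to reach, as a shift and turn from the pose commanded when the call began, along the tool's axes at that moment; what a row does not reach only later rows make up. A row lasts 1/10 s, in which the tool goes at most 50 mm and 8.59 degrees, less where a joint would pass 70% of its speed; a pose out of reach is approached as far as the arm can. A call with a gripper value outside its range is refused whole. The fingers move at their own pace and stop on an object; "squeeze" is the grip in N (left out, the last holds). Time passes only in rows, so rows that repeat a pose let the fingers close, or fill a call up. It gives the time, the measured TCP pose, the force and the opening at its end, in the units of the state.
- bot.get_obs(): the state, without advancing time (a new reading comes with each control period).
- bot.camera(name): name is "scene" or "top"; returns a dict with "image" (480x640x3 uint8, red, green, blue), "camera_matrix" (3x3 intrinsics, pixels), "R" (3x3) and "t" (3): a world point X has camera coordinates R X + t. Camera axes: x right, y down, z forward; pixel columns grow to the right and rows downward; lengths in m; the calibration is good to about 2 mm. A picture is of the moment at which its call begins. There is no depth.
- bot.job_done(): hands the job in, once; it reports no verdict.
Trained networks look in a picture, given as the dict that the camera call returned (one of the last four; its "shot" number tells which), for a name from the list of things; names that differ only in an ending like _2 or _b are one class to them, and where a whole thing is asked for, a point or a joint stands for the part that bears it (a point fixed in the world has none). Each returns a list of dicts, best first, with "p" (0 to 1); they miss things now and then, are a little off and sometimes report something else, mostly with a low value. They report only what shows in the picture. A call takes as long as a camera call. They do not tell look-alikes from the thing itself.
- bot.regions_of(picture, thing): "region" (480x640 bool, what is visible of it) and "box" ([centre column, centre row, width, height] in pixels, round what is visible of it).
The state is a dict: "time": time; "q": joint angles; "qd": joint speeds; "joint_efforts": joint torques, N m; "ee_pos": TCP position; "tcp_rot": TCP orientation; "wrist_force": force on the tool from outside, world axes, zero at the start; "torque": the same for the moment, N m; "opening": finger opening in m.
Only numpy, scipy, OpenCV 4.12 (cv2) and the standard library are available. Lean on these libraries where they do the work, as an engineer would, in place of code of your own. Each camera call takes 0.05 s, during which the arm holds its last target.

## Working session

There is one attempt and no reset: what is moved stays moved. The work goes in short steps, Python scripts to look and compute and a tool call to move; the robot and the scene stay as the last step left them, time stands still between calls to the robot, and variables do not carry over. Pictures are saved under pics/ and viewed, and the job is handed in when it is done.

Besides the shell and the picture viewer there is one more tool, called after "Call:" by a JSON object that holds its "api" and its "payload", one argument or row to a line. step_arm: Moves the arm, as the interface text tells. Its arguments: {"type":"object","properties":{"dr":{"type":"array"},"xyz":{"type":"array"},"gripper":{"type":"array"},"squeeze":{"type":"number"}},"required":["dr","xyz","gripper"]}

```bash
mkdir -p pics; cat > h.py <<'E'
import numpy as np, cv2, pickle
from workcell import bot
def snap(name,fn):
    c=bot.camera(name); cv2.imwrite('pics/'+fn,cv2.cvtColor(c['image'],cv2.COLOR_RGB2BGR)); pickle.dump(c,open('pics/'+fn[:-4]+'.pkl','wb')); return c
def proj(c,X):
    X=np.atleast_2d(X); p=(c['R']@X.T).T+c['t']; u=(c['camera_matrix']@p.T).T; return u[:,:2]/u[:,2:]
def back(c,uv,z):
    uv=np.atleast_2d(uv).astype(float); d=np.linalg.inv(c['camera_matrix'])@np.c_[uv,np.ones(len(uv))].T
    d=(c['R'].T@d).T; o=-c['R'].T@np.array(c['t']); s=(z-o[2])/d[:,2]; return o+d*s[:,None]
E
python3 - <<'E'
from h import *
a=snap('scene','s0.png'); b=snap('top','t0.png')
for c,n in((a,'scene'),(b,'top')):
    print(n,(-c['R'].T@np.array(c['t'])).round(3),c['camera_matrix'][0,0])
for th in ['fixture','carrier_handle','wedge_fin','bar_fin','toggle_base','toggle_tip','meter','cup','switch_roller']:
    for c,n in((a,'scene'),(b,'top')):
        try:
            for r in bot.regions_of(c,th): print(th,n,round(r['p'],2),np.round(r['box']),r['region'].sum())
        except Exception as e: print(th,n,e)
print(bot.get_obs())
E
```

```text
scene [ 1.679 -0.135  0.876] 600.6227741523712
top [0.42  0.042 1.274] 566.5365835961101
fixture scene 0.76 [259. 265. 123.  79.] 7000
fixture top 0.7 [365. 270. 123. 129.] 12146
fixture top 0.22 [192. 233.  17.  15.] 127
carrier_handle scene 0.9 [399. 234.  75.  41.] 1883
carrier_handle scene 0.56 [482. 230.  67.  46.] 1847
carrier_handle scene 0.52 [258. 264. 122.  86.] 7179
carrier_handle top 0.91 [199. 296.  74.  66.] 3962
carrier_handle top 0.81 [102. 284.  63.  66.] 4126
carrier_handle top 0.62 [478. 311.  62.  28.] 913
wedge_fin scene 0.93 [132. 284.  57.  33.] 1129
wedge_fin scene 0.8 [ 96. 338.  47.  38.] 1035
wedge_fin scene 0.72 [257. 265. 123.  82.] 7020
wedge_fin top 0.65 [489. 240.  56.  27.] 830
bar_fin scene 0.9 [146. 240.  52.  25.] 906
bar_fin top 0.89 [479. 313.  61.  25.] 848
toggle_base scene 0.93 [415. 254.  24.  56.] 675
toggle_base top 0.77 [199. 228.  37.  33.] 794
toggle_tip scene 0.54 [416. 245.  13.  34.] 206
toggle_tip top 0.61 [191. 235.  20.  18.] 163
meter scene 0.82 [243. 328.  85.  47.] 3114
meter scene 0.52 [342. 320.  36.  56.] 1543
meter top 0.61 
[... 238 characters left out ...]
5
switch_roller top 0.39 [350. 229.  26.  18.] 80
{'time': 1.0, 'q': array([-7.71780593e+01,  4.97650419e+00,  1.00791859e+01,  9.51002474e+01,
       -7.25952822e-04,  9.00000900e+01]), 'qd': array([-0.02823816, -0.04807903,  0.01150404,  0.01911984, -0.04595393,
       -0.00904645]), 'joint_efforts': array([-2.09781574e-03, -5.20096636e+01,  4.64877427e+01,  1.28924476e-03,
       -7.89390901e-05,  1.70326541e-05]), 'ee_pos': array([ 0.12205218, -0.53628032,  0.23131585]), 'tcp_rot': array([1.79997566e+02, 7.25948998e-04, 1.28218507e+01]), 'wrist_force': array([-0.16606981,  0.56177182, -0.57077312]), 'torque': array([-0.03695183,  0.0568851 ,  0.01249765]), 'opening': 0.08561168838259171}
```

```bash
python3 - <<'E'
import cv2
a=cv2.imread('pics/s0.png')[190:390,40:560];b=cv2.imread('pics/t0.png')[110:370,40:560]
cv2.imwrite('pics/s0c.png',cv2.resize(a,(800,308)));cv2.imwrite('pics/t0c.png',cv2.resize(b,(800,400)))
E
```

```text
(no output)
```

View pics/s0.png

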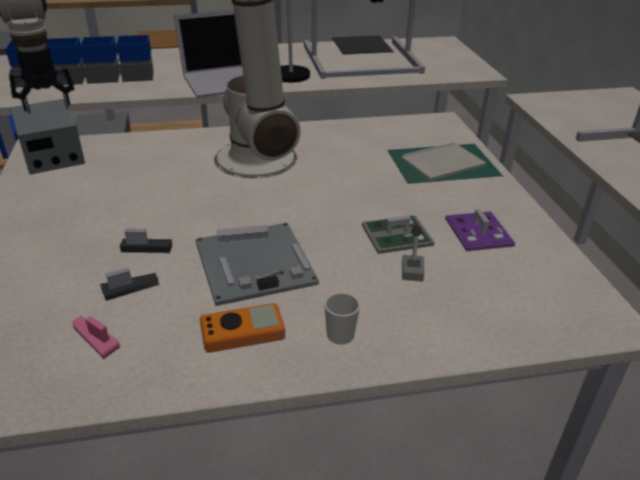

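View pics/t0.png

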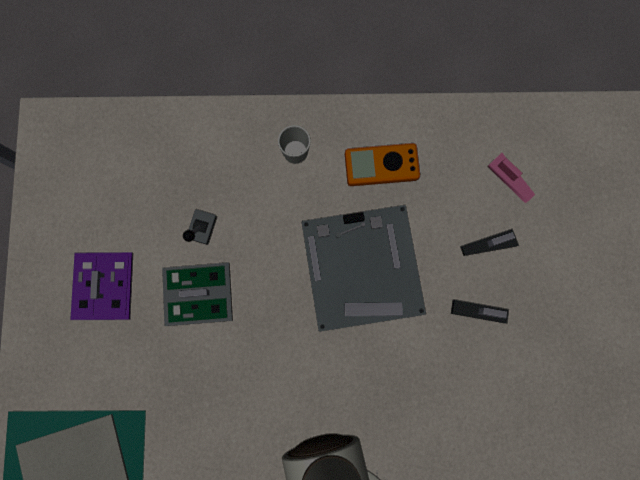

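View pics/t0c.png

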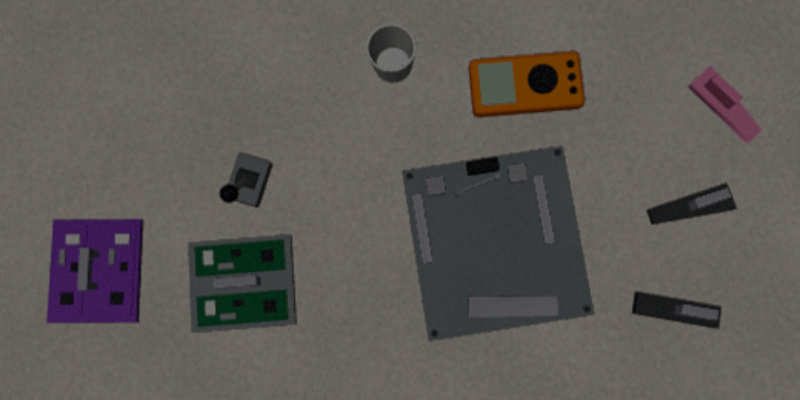

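View pics/s0c.png

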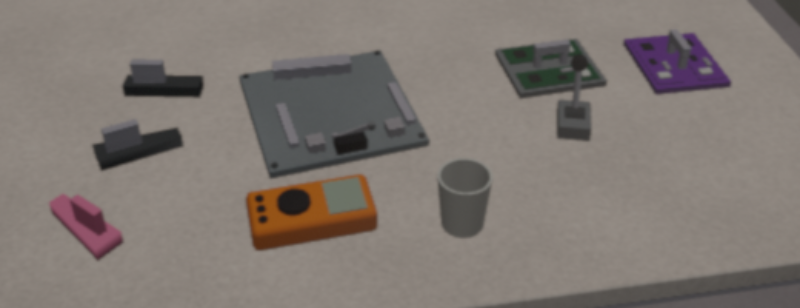

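The top view has image up as world +x and image right as -y. The fixture is at about (365,268). The carrier with green boards is at (197,294), and the purple look-alike is at (102,285). The wedge looks like the tapered part at (489,243), the bar is at (480,311), and the pink one is at (512,177). The toggle ball is at (188,235). Next I'll fit models to the net regions.

```bash
cat > fit.py <<'E'
from h import *
from scipy.optimize import minimize
def box(x0,x1,y0,y1,z0,z1): return np.array([[x,y,z] for x in(x0,x1) for y in(y0,y1) for z in(z0,z1)])
M={'fixture':[box(-.125,.125,-.135,.105,0,.015)],
'carrier':[box(-.065,.065,-.075,.075,0,.012),box(-.06,.06,-.07,.07,.012,.016),box(-.007,.007,-.03,.03,.036,.054)],
'wedge':[np.array([[x,y,z] for z in(0,.02) for x,y in((.016,-.04),(.016,.08),(-.025,-.04),(-.007,.08))]),box(-.007,.007,-.025,.025,.02,.057)],
'bar':[box(-.016,.016,-.04,.08,0,.02),box(-.007,.007,-.025,.025,.02,.057)],
'tbase':[box(-.035,.035,-.025,.025,0,.025)]}
def hulls(c,m,p,z0=0):
    x,y,a=p; R=np.array([[np.cos(a),-np.sin(a),0],[np.sin(a),np.cos(a),0],[0,0,1]])
    return [cv2.convexHull(proj(c,(R@P.T).T+[x,y,z0]).astype(np.float32)) for P in M[m]]
S=4
def mask(c,m,p,z0=0):
    im=np.zeros((480*S,640*S),np.uint8)
    for h in hulls(c,m,p,z0): cv2.fillConvexPoly(im,np.round((h+.5)*S*16-8).astype(np.int32),255,shift=4)
    return im
def fit(obs,m,p0,z0=0):
    # obs list of (cam,region)
    ro=[]
    for c,r in obs:
        ys,xs=np.nonzero(r); b=(max(ys.min()-15,0),ys.max()+15,max(xs.min()-15,0),xs.max()+15)
        g=r[b[0]:b[1],b[2]:b[3]].astype(np.float32); ro.append((c,b,cv2.GaussianBlur(g,(0,0),1)))
    def f(q):
        p=(q[0]/1000,q[1]/1000,np.radians(q[2])); e=0
        for c,b,g in ro:
            k=mask(c,m,p,z0)[b[0]*S:b[1]*S,b[2]*S:b[3]*S]
            k=cv2.resize(k,(g.shape[1],g.shape[0]),interpolation=cv2.INTER_AREA)/255.
            e+=((cv2.GaussianBlur(k.astype(np.float32),(0,0),1)-g)**2).sum()/g.sum()
        return e
    q0=np.array([p0[0]*1000,p0[1]*1000,np.degrees(p0[2])]); best=None
    for s in (8,3):
        r=minimize(f,q0,method='Nelder-Mead',options=dict(initial_simplex=np.array([q0,q0+[s,0,0],q0+[0,s,0],q0+[0,0,s]]),xatol=.05,fatol=1e-5,maxiter=150)); q0=r.x
    return q0,r.fun
def draw(im,c,m,q,col=(0,0,255),z0=0,k=1,o=(0,0)):
    p=(q[0]/1000,q[1]/1000,np.radians(q[2]))
    for h in hulls(c,m,p,z0): cv2.polylines(im,[np.round((h-np.array(o)+.5)*k*16).astype(np.int32)],True,col,1,cv2.LINE_AA,shift=4)
E
cat > m0.py <<'E'
from fit import *
a=snap('scene','s1.png'); b=snap('top','t1.png')
def near(c,th,uv,maxd=25):
    L=[r for r in bot.regions_of(c,th) if np.hypot(r['box'][0]-uv[0],r['box'][1]-uv[1])<maxd]
    return L[0]['region'] if L else None
Q={}
for m,th,ua,ub,yaw in [('fixture','fixture',(259,265),(365,270),.15),('carrier','carrier_handle',(399,234),(197,294),-.03),('wedge','wedge_fin',(132,284),(489,240),.2),('bar','bar_fin',(146,240),(480,312),-.1),('tbase','toggle_base',(415,254),(203,226),-.3)]:
    ra,rb=near(a,th,ua),near(b,th,ub); p=back(b,ub,.01)[0]; p0=(p[0],p[1],yaw)
    for nm,o in (('top',[(b,rb)]),('scene',[(a,ra)]),('both',[(a,ra),(b,rb)])):
        if any(r is None for _,r in o): print(m,nm,'missing');continue
        q,f=fit(o,m,p0); print(m,nm,q.round(1),round(f,4)); Q[m,nm]=q
import pickle; pickle.dump(Q,open('Q.pkl','wb'))
E
python3 m0.py
```

```text
fixture top [535.6 -43.3   8.2] 0.0019
fixture scene [529.1 -42.4   8.5] 0.0116
fixture both [533.1 -42.8   8.3] 0.0274
carrier top [480.8 311.4   3.9] 0.0052
carrier scene [477.1 313.8   4.5] 0.0891
carrier both [479.6 312.2   4.2] 0.1049
wedge top [ 593.3 -360.5   18.5] 0.0085
wedge scene missing
wedge both missing
bar top [ 434.1 -334.1  -10.5] 0.01
bar scene missing
bar both missing
tbase top [632.2 304.7 -16.7] 0.027
tbase scene [627.4 306.7 -18.6] 0.2042
tbase both [630.9 305.2 -17.6] 0.2496
```

```bash
cat > ov.py <<'E'
from fit import *
def ov(fn,out,roi,k,items,g=1.8):
    c=pickle.load(open('pics/'+fn+'.pkl','rb')); im=cv2.cvtColor(c['image'],cv2.COLOR_RGB2BGR); x0,x1,y0,y1=roi
    im=cv2.resize(im[y0:y1,x0:x1],None,fx=k,fy=k,interpolation=cv2.INTER_CUBIC); im=np.clip(im.astype(float)*g,0,255).astype(np.uint8)
    for it in items:
        m,q=it[:2]; draw(im,c,m,q,z0=it[2] if len(it)>2 else 0,k=k,o=(x0,y0))
    cv2.imwrite('pics/'+out,im)
E
python3 - <<'E'
from ov import *
Q=pickle.load(open('Q.pkl','rb'))
its=[(m,Q[m,'top']) for m in('fixture','carrier','wedge','bar','tbase')]
ov('t1','o1.png',(150,310,180,340),5*.75,its); ov('t1','o2.png',(290,530,190,340),3.3,its)
ov('s1','o3.png',(90,330,210,310),3.3,its)
ov('t1','o4.png',(440,530,220,330),5.4,[])
E
```

```text
(no output)
```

View pics/o1.png

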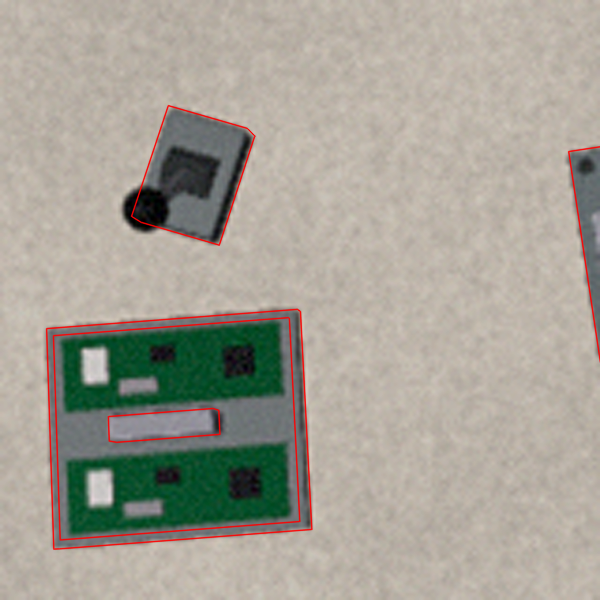

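View pics/o2.png

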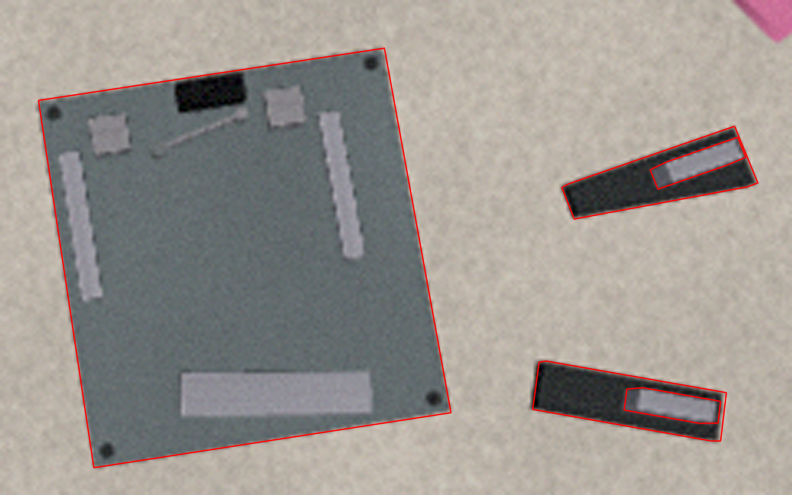

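View pics/o3.png

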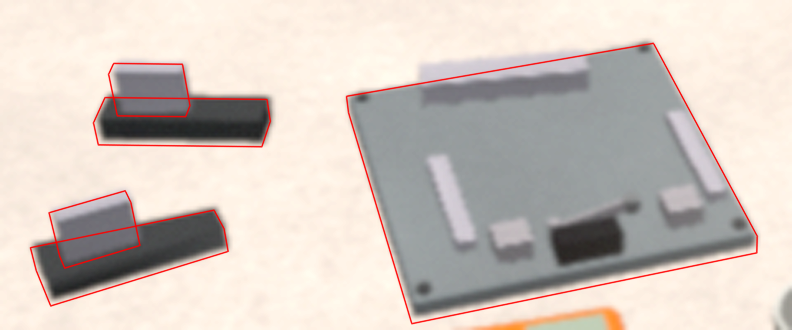

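View pics/o4.png

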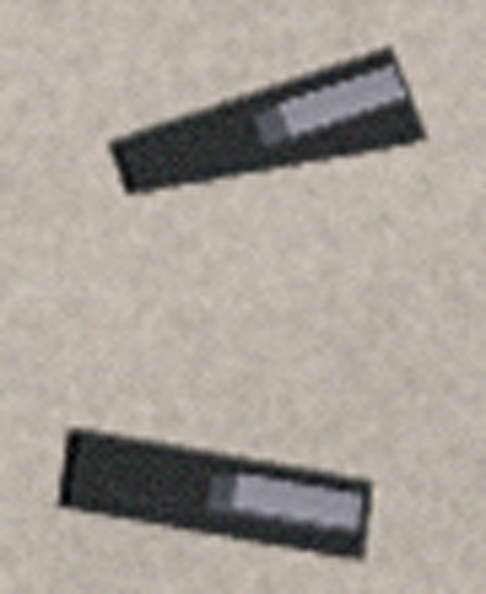

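```bash
cat > mv.py <<'E'
import sys,numpy as np
from workcell import bot
from scipy.spatial.transform import Rotation as Ro
def mv(x,y,z,yaw,flip=False):
    o=bot.get_obs(); p=np.array(o['ee_pos']); R=Ro.from_euler('xyz',o['tcp_rot'],degrees=True)
    T=Ro.from_euler('xyz',[180,0,yaw],degrees=True)
    d=R.inv().apply(np.array([x,y,z])-p)/.04; r=(R.inv()*T).as_rotvec()
    print('xyz',d.round(3),'dr',r.round(4),'t',round(o['time'],2),'pose',p.round(4),np.round(o['tcp_rot'],2),'F',np.round(o['wrist_force'],1),'op',round(o['opening'],4))
def fx(q,X):  # fixture frame -> world (mm in, m out)
    a=np.radians(q[2]); return np.array([q[0]+np.cos(a)*X[0]-np.sin(a)*X[1],q[1]+np.sin(a)*X[0]+np.cos(a)*X[1]])/1000
if __name__=='__main__': mv(*[float(v) for v in sys.argv[1:5]])
E
python3 mv.py .481 .3114 .15 93.9; python3 -c "
from fit import *
c=pickle.load(open('pics/t1.pkl','rb'));print(proj(c,[[.5955,.3157,.0922]]))"
```

```text
xyz [ 13.453 -18.672   2.032] dr [ 0.      0.     -1.4151] t 1.6 pose [ 0.1221 -0.5363  0.2313] [180.     0.    12.82] F [-0.7  0.1 -0.3] op 0.0855
[[187.77054334 237.21432228]]
```

Call:
{"api": "step_arm", "payload": {
  "dr": [
    [0, 0, -1.415],
    [0, 0, -1.415],
    [0, 0, -1.415],
    [0, 0, -1.415],
    [0, 0, -1.415],
    [0, 0, -1.415],
    [0, 0, -1.415],
    [0, 0, -1.415]
  ],
  "xyz": [
    [13.45, -18.67, 2.03],
    [13.45, -18.67, 2.03],
    [13.45, -18.67, 2.03],
    [13.45, -18.67, 2.03],
    [13.45, -18.67, 2.03],
    [13.45, -18.67, 2.03],
    [13.45, -18.67, 2.03],
    [13.45, -18.67, 2.03]
  ],
  "gripper": [1, 1, 1, 1, 1, 1, 1, 1],
  "squeeze": 50
}}

```text
time: 2.4
ee_pos: [0.2776, -0.1676, 0.1962]
tcp_rot: [179.9, 0.0, 81.9]
wrist_force: [1.6, -0.1, 0.4]
opening: 0.0851
```

```bash
python3 mv.py .481 .3114 .15 93.9
```

```text
xyz [12.575  3.342  1.153] dr [ 0.0012  0.0006 -0.2098] t 2.4 pose [ 0.2776 -0.1676  0.1962] [1.7993e+02 3.0000e-02 8.1880e+01] F [ 1.6 -0.1  0.4] op 0.0851
```

Call:
{"api": "step_arm", "payload": {
  "dr": [
    [0, 0, -0.2],
    [0, 0, -0.2],
    [0, 0, -0.2],
    [0, 0, -0.2],
    [0, 0, -0.2],
    [0, 0, -0.2],
    [0, 0, -0.2],
    [0, 0, -0.2]
  ],
  "xyz": [
    [12.3, 3.1, 1.1],
    [12.3, 3.1, 1.1],
    [12.3, 3.1, 1.1],
    [12.3, 3.1, 1.1],
    [12.3, 3.1, 1.1],
    [12.3, 3.1, 1.1],
    [12.3, 3.1, 1.1],
    [12.3, 3.1, 1.1]
  ],
  "gripper": [1, 1, 1, 1, 1, 1, 1, 1]
}}

```text
time: 3.2
ee_pos: [0.4307, 0.201, 0.1616]
tcp_rot: [180.0, -0.0, 93.1]
wrist_force: [1.1, -0.9, 0.4]
opening: 0.085
```

```bash
python3 mv.py .481 .3114 .15 93.9
```

```text
xyz [2.688 1.405 0.29 ] dr [ 0.0008 -0.0002 -0.0143] t 3.2 pose [0.4307 0.201  0.1616] [ 1.7995e+02 -1.0000e-02  9.3080e+01] F [ 1.1 -0.9  0.4] op 0.085
```

Call:
{"api": "step_arm", "payload": {
  "dr": [
    [0, 0, -0.014],
    [0, 0, -0.014],
    [0, 0, -0.014],
    [0, 0, -0.014],
    [0, 0, -0.014],
    [0, 0, -0.014],
    [0, 0, -0.014],
    [0, 0, -0.014]
  ],
  "xyz": [
    [2.7, 1.4, 0.3],
    [2.7, 1.4, 0.3],
    [2.7, 1.4, 0.3],
    [2.7, 1.4, 0.3],
    [2.7, 1.4, 1.5],
    [2.7, 1.4, 2],
    [2.7, 1.4, 2],
    [2.7, 1.4, 2]
  ],
  "gripper": [1, 1, 1, 1, 1, 1, 1, 1]
}}

```text
time: 4.0
ee_pos: [0.4806, 0.309, 0.0826]
tcp_rot: [180.0, -0.0, 93.8]
wrist_force: [0.2, -0.5, 0.6]
opening: 0.0853
```

```bash
python3 mv.py .481 .3114 .0265 93.9
```

```text
xyz [0.059 0.013 1.402] dr [ 0.0004 -0.0002 -0.0015] t 4.0 pose [0.4806 0.309  0.0826] [ 1.7998e+02 -1.0000e-02  9.3810e+01] F [ 0.2 -0.5  0.6] op 0.0853
```

Call:
{"api": "step_arm", "payload": {
  "dr": [
    [0, 0, 0],
    [0, 0, 0],
    [0, 0, 0],
    [0, 0, 0],
    [0, 0, 0],
    [0, 0, 0],
    [0, 0, 0],
    [0, 0, 0]
  ],
  "xyz": [
    [0.06, 0.01, 0.7],
    [0.06, 0.01, 1.4],
    [0.06, 0.01, 1.4],
    [0.06, 0.01, 1.4],
    [0.06, 0.01, 1.4],
    [0.06, 0.01, 1.4],
    [0.06, 0.01, 1.4],
    [0.06, 0.01, 1.4]
  ],
  "gripper": [1, 0.7, 0.4, 0, 0, 0, 0, 0],
  "squeeze": 60
}}

```text
time: 4.8
ee_pos: [0.4815, 0.3124, 0.0279]
tcp_rot: [179.9, -0.1, 93.8]
wrist_force: [-2.7, -0.1, 7.7]
opening: 0.0128
```

```bash
python3 - <<'E'
from ov import *
import mv
Q=pickle.load(open('Q.pkl','rb'));f=Q['fixture','top']
for s in (-5,-4): print(s,mv.fx(f,(s,0)))
mv.mv(.481,.3114,.12,93.9)
E
```

```text
-5 [ 0.53061103 -0.04401951]
-4 [ 0.53160088 -0.04387738]
xyz [-0.022 -0.01  -2.302] dr [ 0.0024 -0.0015 -0.001 ] t 4.8 pose [0.4815 0.3124 0.0279] [ 1.7987e+02 -9.0000e-02  9.3840e+01] F [-2.7 -0.1  7.7] op 0.0128
```

Call:
{"api": "step_arm", "payload": {
  "dr": [
    [0, 0, 0],
    [0, 0, 0],
    [0, 0, 0],
    [0, 0, 0],
    [0, 0, 0],
    [0, 0, 0],
    [0, 0, 0],
    [0, 0, 0]
  ],
  "xyz": [
    [0, 0, -0.25],
    [0, 0, -0.75],
    [0, 0, -1.25],
    [0, 0, -1.75],
    [0, 0, -2],
    [-0.6, 0, -2],
    [-1.4, 0, -2],
    [-2.2, 0, -2]
  ],
  "gripper": [0, 0, 0, 0, 0, 0, 0, 0]
}}

```text
time: 5.6
ee_pos: [0.4863, 0.2232, 0.1053]
tcp_rot: [-180.0, 0.0, 93.9]
wrist_force: [0.7, -0.4, -5.2]
opening: 0.013
```

```bash
python3 - <<'E'
from h import *
snap('scene','s2.png')
import mv; mv.mv(.5321,-.0438,.1,98.2)
E
```

```text
xyz [-6.633  0.708  0.155] dr [-0.0012  0.003  -0.0774] t 5.65 pose [0.4864 0.2191 0.1054] [-179.94    0.18   93.76] F [ 1.1 -2.  -5.3] op 0.013
```

View pics/s2.png

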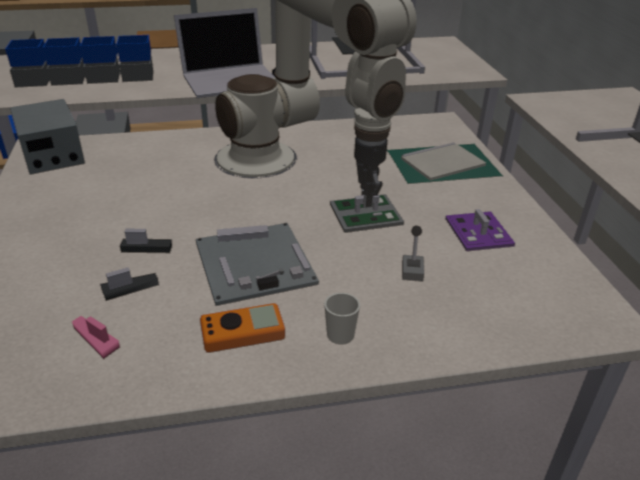

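The carrier is held level at about (367,212) in the scene view. Force is about 5 N. Next I'll carry it over the fixture.

Call:
{"api": "step_arm", "payload": {
  "dr": [
    [0, 0, -0.077],
    [0, 0, -0.077],
    [0, 0, -0.077],
    [0, 0, -0.077],
    [0, 0, -0.077],
    [0, 0, -0.077],
    [0, 0, -0.077],
    [0, 0, -0.077]
  ],
  "xyz": [
    [-1, 0.1, 0.1],
    [-2, 0.2, 0.1],
    [-3.1, 0.3, 0.1],
    [-4.2, 0.4, 0.1],
    [-5.2, 0.5, 0.1],
    [-6, 0.6, 0.1],
    [-6.5, 0.7, 0.1],
    [-6.6, 0.7, 0.1]
  ],
  "gripper": [0, 0, 0, 0, 0, 0, 0, 0]
}}

```text
time: 6.45
ee_pos: [0.5324, -0.0396, 0.1013]
tcp_rot: [-180.0, 0.0, 98.1]
wrist_force: [-0.5, 0.5, -5.0]
opening: 0.013
```

```bash
python3 - <<'E'
from h import *
import mv; mv.mv(.5321,-.0438,.047,98.2)
snap('top','t3.png'); 
E
```

```text
xyz [-0.101 -0.022  1.358] dr [-0.0006  0.0004 -0.0018] t 6.45 pose [ 0.5324 -0.0396  0.1013] [-1.7997e+02  2.0000e-02  9.8100e+01] F [-0.5  0.5 -5. ] op 0.013
```

View pics/t3.png

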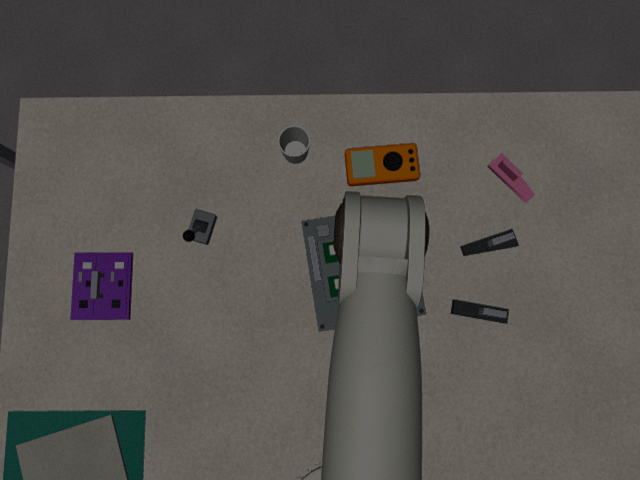

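Call:
{"api": "step_arm", "payload": {
  "dr": [
    [0, 0, 0],
    [0, 0, 0],
    [0, 0, 0],
    [0, 0, 0],
    [0, 0, 0],
    [0, 0, 0],
    [0, 0, 0],
    [0, 0, 0]
  ],
  "xyz": [
    [-0.1, -0.02, 0],
    [-0.1, -0.02, 0.4],
    [-0.1, -0.02, 0.9],
    [-0.1, -0.02, 1.2],
    [-0.1, -0.02, 1.35],
    [-0.1, -0.02, 1.4],
    [-0.1, -0.02, 1.45],
    [-0.1, -0.02, 1.46]
  ],
  "gripper": [0, 0, 0, 0, 0, 0, 0, 0]
}}

```text
time: 7.3
ee_pos: [0.5324, -0.0415, 0.0437]
tcp_rot: [180.0, 0.0, 98.3]
wrist_force: [-0.6, 0.3, -5.1]
opening: 0.0131
```

```bash
python3 - <<'E'
from h import *
import mv; mv.mv(.5321,-.0438,.043,98.2)
snap('scene','s4.png'); 
im=cv2.imread('pics/s4.png')[200:320,170:350]; cv2.imwrite('pics/s4c.png',cv2.resize(im,(792,528),interpolation=cv2.INTER_CUBIC))
E
```

```text
xyz [-0.056 -0.016  0.017] dr [0.0008 0.0002 0.001 ] t 7.3 pose [ 0.5324 -0.0415  0.0437] [1.7995e+02 1.0000e-02 9.8260e+01] F [-0.6  0.3 -5.1] op 0.0131
```

View pics/s4c.png

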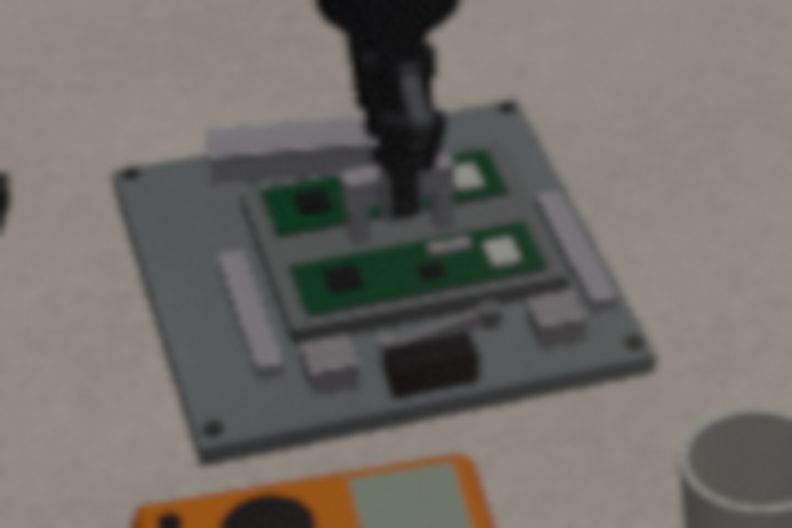

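Call:
{"api": "step_arm", "payload": {
  "dr": [
    [0, 0, 0],
    [0, 0, 0],
    [0, 0, 0],
    [0, 0, 0],
    [0, 0, 0],
    [0, 0, 0],
    [0, 0, 0],
    [0, 0, 0]
  ],
  "xyz": [
    [-0.03, 0, 0.03],
    [-0.03, 0, 0.05],
    [-0.03, 0.05, 0.05],
    [-0.03, 0.1, 0.05],
    [-0.03, 0.15, 0.05],
    [-0.03, 0.2, 0.05],
    [-0.03, 0.25, 0.05],
    [-0.03, 0.3, 0.05]
  ],
  "gripper": [0, 0, 0, 0, 0, 0, 0, 0]
}}

```text
time: 8.15
ee_pos: [0.5439, -0.0415, 0.0429]
tcp_rot: [180.0, 0.1, 98.2]
wrist_force: [-8.8, -0.6, 8.6]
opening: 0.0131
```

Call:
{"api": "step_arm", "payload": {
  "dr": [
    [0, 0, 0],
    [0, 0, 0],
    [0, 0, 0],
    [0, 0, 0],
    [0, 0, 0],
    [0, 0, 0],
    [0, 0, 0],
    [0, 0, 0]
  ],
  "xyz": [
    [0, 0.03, -0.02],
    [0, 0.06, -0.02],
    [0, 0.09, -0.02],
    [0, 0.12, -0.02],
    [0, 0.14, -0.02],
    [0, 0.16, -0.02],
    [0, 0.16, -0.02],
    [0, 0.16, -0.02]
  ],
  "gripper": [0, 0, 0, 0, 0, 0, 0, 0]
}}

```text
time: 8.95
ee_pos: [0.5485, -0.041, 0.0429]
tcp_rot: [-179.8, 0.1, 98.2]
wrist_force: [-16.9, -4.2, 12.1]
opening: 0.013
```

```bash
python3 - <<'E'
from h import *
import mv; mv.mv(.5507,-.0412,.043,98.2)
snap('scene','s5.png'); 
im=cv2.imread('pics/s5.png')[200:320,170:350]; cv2.imwrite('pics/s5c.png',cv2.resize(im,(792,528),interpolation=cv2.INTER_CUBIC))
E
```

```text
xyz [-0.014  0.054 -0.002] dr [-0.0037  0.0012  0.0004] t 8.95 pose [ 0.5485 -0.041   0.0429] [-1.7979e+02  7.0000e-02  9.8230e+01] F [-16.9  -4.2  12.1] op 0.013
```

View pics/s5c.png

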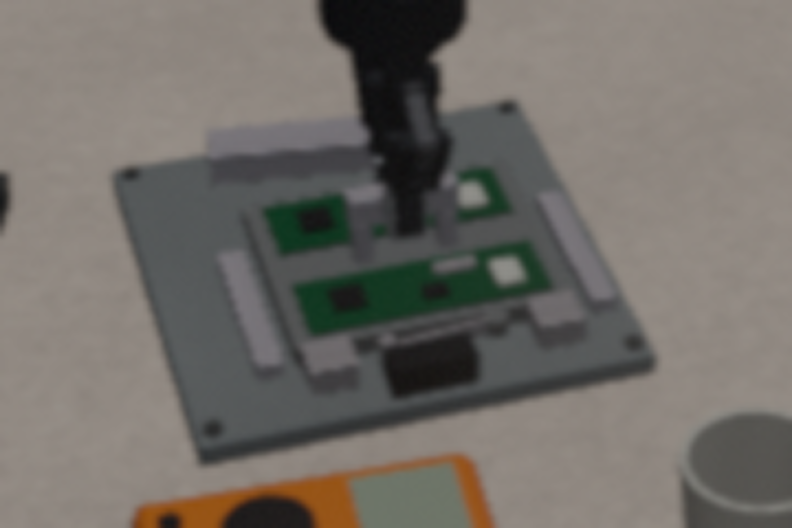

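Call:
{"api": "step_arm", "payload": {
  "dr": [
    [0, 0, 0],
    [0, 0, 0],
    [0, 0, 0],
    [0, 0, 0],
    [0, 0, 0],
    [0, 0, 0],
    [0, 0, 0],
    [0, 0, 0]
  ],
  "xyz": [
    [0, 0, -0.03],
    [0, 0, -0.03],
    [0, 0, -0.03],
    [0, 0, -0.03],
    [0, 0, -1],
    [0, 0, -2],
    [-1.2, 0, -2.5],
    [-2.4, 0, -2.5]
  ],
  "gripper": [0.3, 0.6, 0.6, 0.6, 0.6, 0.6, 0.6, 0.6]
}}

```text
time: 9.8
ee_pos: [0.5662, -0.1353, 0.1461]
tcp_rot: [179.7, 0.1, 98.4]
wrist_force: [1.0, -0.2, -0.2]
opening: 0.0516
```

```bash
python3 - <<'E'
from ov import *
import mv
Q=pickle.load(open('Q.pkl','rb')); w=Q['wedge','top']; print(w)
mv.mv(w[0]/1000,w[1]/1000,.12,w[2]+90)
E
```

```text
[ 593.29890931 -360.52260343   18.54737763]
xyz [-5.667 -0.16   0.664] dr [ 0.0058  0.0027 -0.1763] t 9.8 pose [ 0.5662 -0.1353  0.1461] [1.7966e+02 1.2000e-01 9.8450e+01] F [ 1.  -0.2 -0.2] op 0.0516
```

Call:
{"api": "step_arm", "payload": {
  "dr": [
    [0, 0, -0.06],
    [0, 0, -0.12],
    [0.006, 0.003, -0.176],
    [0.006, 0.003, -0.176],
    [0.006, 0.003, -0.176],
    [0.006, 0.003, -0.176],
    [0.006, 0.003, -0.176],
    [0.006, 0.003, -0.176]
  ],
  "xyz": [
    [-1.2, 0, 0],
    [-2.4, 0, 0],
    [-3.6, -0.1, 0],
    [-4.7, -0.16, 0],
    [-5.6, -0.16, 0.4],
    [-5.65, -0.16, 0.7],
    [-5.65, -0.16, 0.7],
    [-5.65, -0.16, 0.7]
  ],
  "gripper": [1, 1, 1, 1, 1, 1, 1, 1]
}}

```text
time: 10.6
ee_pos: [0.5903, -0.3587, 0.114]
tcp_rot: [-179.7, -0.2, 108.4]
wrist_force: [0.3, 0.1, 0.1]
opening: 0.0856
```

```bash
python3 - <<'E'
from fit import *
import mv
Q=pickle.load(open('Q.pkl','rb')); w=Q['wedge','top']
b=snap('top','t6.png')
mv.mv(w[0]/1000,w[1]/1000,.026,w[2]+90)
f0=Q['fixture','top']; h=mv.fx(f0,(15,0)); 
for th in('carrier_handle',):
  for r in bot.regions_of(b,th):
    print(r['p'],r['box'])
    if np.hypot(r['box'][0]-363,r['box'][1]-260)<25 and r['region'].sum()<8000:
        q,e=fit([(b,r['region'])],'carrier',(h[0],h[1],np.radians(8.2)),z0=.015); print(q,e)
        d=q[:2]-f0[:2]; a=np.radians(f0[2]); print('in fixture',d@[np.cos(a),np.sin(a)],d@[-np.sin(a),np.cos(a)],q[2]-f0[2]); Q['c']=q
pickle.dump(Q,open('Q.pkl','wb'))
from ov import ov
ov('t6','o6.png',(290,530,190,340),3.3,[('fixture',f0)]+([('carrier',Q['c'],.015)] if 'c' in Q else []))
E
```

```text
xyz [-0.074  0.06   2.22 ] dr [-0.0052 -0.0033 -0.0026] t 10.65 pose [ 0.5906 -0.3586  0.1148] [-179.7    -0.19  108.4 ] F [ 0.6 -0.1  0.1] op 0.0851
0.97 [356.0, 260.9, 79.4, 73.7]
[550.54975356 -41.59313909   8.35414158] 0.0012502340832725167
in fixture 15.081167958913232 -0.43206261742554014 0.1832902841073274
0.73 [103.6, 286.8, 64.5, 67.8]
```

View pics/o6.png

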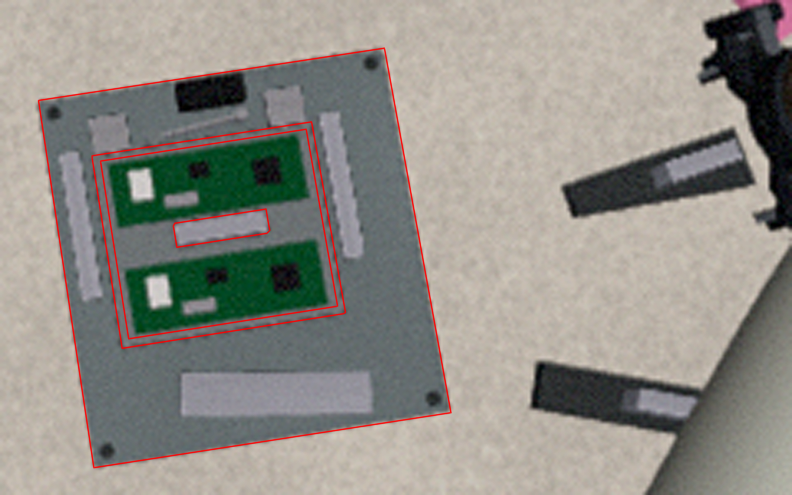

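Call:
{"api": "step_arm", "payload": {
  "dr": [
    [-0.005, -0.003, -0.003],
    [-0.005, -0.003, -0.003],
    [-0.005, -0.003, -0.003],
    [-0.005, -0.003, -0.003],
    [-0.005, -0.003, -0.003],
    [-0.005, -0.003, -0.003],
    [-0.005, -0.003, -0.003],
    [-0.005, -0.003, -0.003]
  ],
  "xyz": [
    [-0.06, 0.03, 1],
    [-0.06, 0.03, 1.8],
    [-0.06, 0.03, 2.2],
    [-0.06, 0.03, 2.2],
    [-0.06, 0.03, 2.2],
    [-0.06, 0.03, 2.2],
    [-0.06, 0.03, 2.2],
    [-0.06, 0.03, 2.2]
  ],
  "gripper": [1, 1, 0.8, 0.4, 0, 0, 0, 0],
  "squeeze": 80
}}

```text
time: 11.5
ee_pos: [0.5926, -0.3619, 0.0281]
tcp_rot: [179.9, 0.1, 108.5]
wrist_force: [0.7, 0.1, 6.2]
opening: 0.0126
```

Call:
{"api": "step_arm", "payload": {
  "dr": [
    [0, 0, 0],
    [0, 0, 0],
    [0, 0, 0],
    [0, 0, 0],
    [0, 0, 0],
    [0, 0, 0],
    [0, 0, 0],
    [0, 0, 0]
  ],
  "xyz": [
    [0, 0, 0],
    [0, 0, -0.5],
    [0, 0, -1.25],
    [0, 0, -2],
    [0, 0, -2.4],
    [0, 0, -2.5],
    [0, 0, -2.5],
    [0, 0, -2.5]
  ],
  "gripper": [0, 0, 0, 0, 0, 0, 0, 0]
}}

```text
time: 12.3
ee_pos: [0.5913, -0.3612, 0.1245]
tcp_rot: [-179.9, -0.1, 108.5]
wrist_force: [0.1, 0.1, -2.7]
opening: 0.0129
```

```bash
python3 - <<'E'
from h import *
import mv
snap('scene','s7.png'); snap('top','t7.png')
im=cv2.imread('pics/s7.png')[150:330,50:290]; cv2.imwrite('pics/s7c.png',cv2.resize(im,(792,594),interpolation=cv2.INTER_CUBIC))
Q=pickle.load(open('Q.pkl','rb')); f=Q['fixture','top']
print(mv.fx(f,(-66,-45)),mv.fx(f,(-69.5,-100)))
mv.mv(.58,-.35,.12,98.2)
E
```

```text
[ 0.4766259  -0.09723234] [ 0.48097833 -0.15217146]
xyz [ 0.354 -0.178  0.109] dr [-0.0024 -0.0021  0.1799] t 12.4 pose [ 0.5912 -0.3612  0.1243] [-1.7987e+02 -1.3000e-01  1.0851e+02] F [ 0.8  0.6 -2.2] op 0.0126
```

View pics/s7c.png

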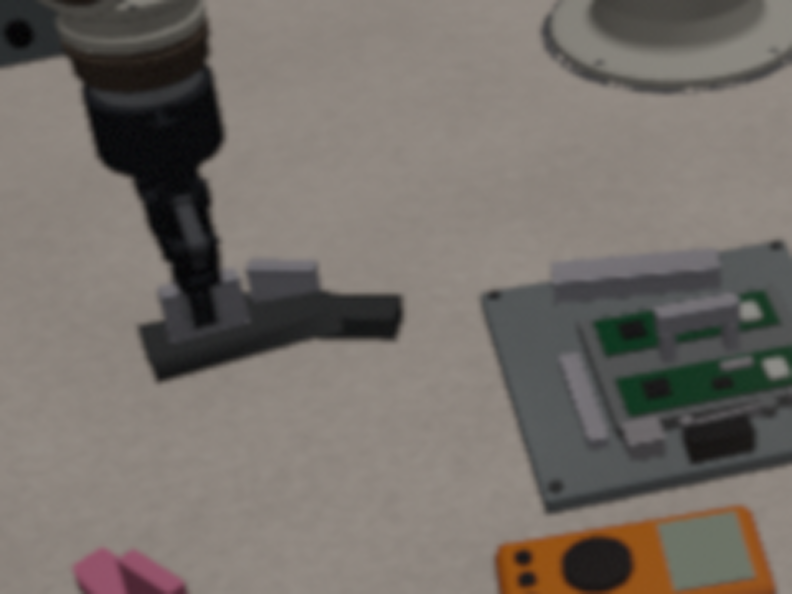

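```bash
python3 mv.py .4795 -.1516 .11 98.2
```

```text
xyz [ 5.854 -0.985  0.374] dr [-0.0024 -0.0021  0.1799] t 12.4 pose [ 0.5912 -0.3612  0.1243] [-1.7987e+02 -1.3000e-01  1.0851e+02] F [ 0.8  0.6 -2.2] op 0.0126
```

Call:
{"api": "step_arm", "payload": {
  "dr": [
    [0, 0, 0.06],
    [0, 0, 0.12],
    [0, 0, 0.18],
    [0, 0, 0.18],
    [0, 0, 0.18],
    [0, 0, 0.18],
    [0, 0, 0.18],
    [0, 0, 0.18]
  ],
  "xyz": [
    [0.9, -0.15, 0],
    [1.9, -0.3, 0],
    [3, -0.5, 0],
    [4, -0.7, 0.1],
    [5, -0.85, 0.2],
    [5.6, -0.95, 0.37],
    [5.85, -0.98, 0.37],
    [5.85, -0.98, 0.37]
  ],
  "gripper": [0, 0, 0, 0, 0, 0, 0, 0]
}}

```text
time: 13.2
ee_pos: [0.48, -0.1513, 0.1112]
tcp_rot: [-179.9, -0.0, 98.3]
wrist_force: [1.0, -0.7, -2.5]
opening: 0.0128
```

```bash
python3 mv.py .4795 -.1516 .048 98.2
```

```text
xyz [-0.006 -0.011  1.581] dr [-0.001  -0.0004  0.0011] t 13.2 pose [ 0.48   -0.1513  0.1112] [-1.7994e+02 -2.0000e-02  9.8270e+01] F [ 1.  -0.7 -2.5] op 0.0128
```

Call:
{"api": "step_arm", "payload": {
  "dr": [
    [0, 0, 0],
    [0, 0, 0],
    [0, 0, 0],
    [0, 0, 0],
    [0, 0, 0],
    [0, 0, 0],
    [0, 0, 0],
    [0, 0, 0]
  ],
  "xyz": [
    [0, 0, 0.4],
    [0, 0, 0.8],
    [0, 0, 1.2],
    [0, 0, 1.4],
    [0, 0, 1.5],
    [0, 0, 1.58],
    [0, 0, 1.62],
    [0, 0, 1.65]
  ],
  "gripper": [0, 0, 0, 0, 0, 0, 0, 0]
}}

```text
time: 14.0
ee_pos: [0.4806, -0.1522, 0.0457]
tcp_rot: [-180.0, 0.0, 98.2]
wrist_force: [0.0, -0.3, -1.7]
opening: 0.0126
```

```bash
python3 - <<'E'
from ov import *
import mv
snap('scene','s8.png'); snap('top','t8.png')
Q=pickle.load(open('Q.pkl','rb')); f=Q['fixture','top']
ov('s8','s8c.png',(180,340,200,320),4.9,[]); ov('t8','t8c.png',(290,450,190,340),3.7,[])
mv.mv(.4795,-.1516,.0425,98.2)
E
```

```text
xyz [ 0.014 -0.02   0.077] dr [-0.0004 -0.0002 -0.0001] t 14.1 pose [ 0.4804 -0.1521  0.0456] [-1.7998e+02 -1.0000e-02  9.8200e+01] F [ 0.1  0.5 -2.7] op 0.0127
```

View pics/s8c.png

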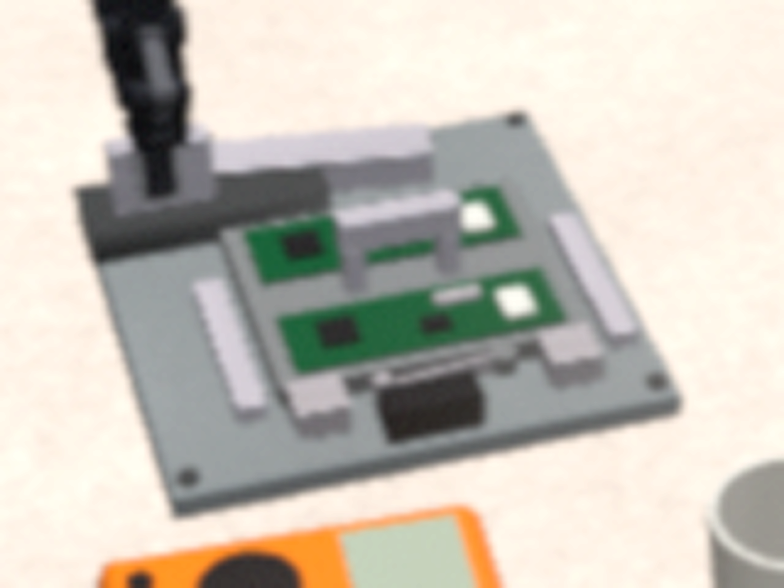

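View pics/t8c.png

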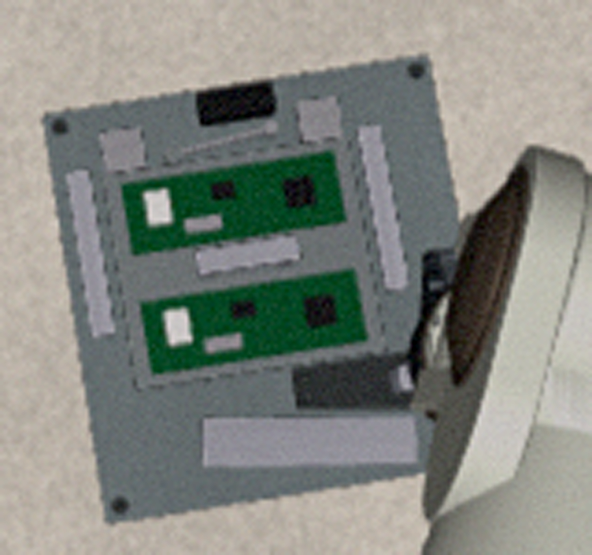

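Call:
{"api": "step_arm", "payload": {
  "dr": [
    [0, 0, 0],
    [0, 0, 0],
    [0, 0, 0],
    [0, 0, 0],
    [0, 0, 0],
    [0, 0, 0],
    [0, 0, 0],
    [0, 0, 0]
  ],
  "xyz": [
    [0, 0, 0.05],
    [0, 0, 0.07],
    [0.15, 0.02, 0.07],
    [0.35, 0.03, 0.07],
    [0.55, 0.04, 0.07],
    [0.75, 0.05, 0.07],
    [0.9, 0.06, 0.07],
    [1, 0.06, 0.07]
  ],
  "gripper": [0, 0, 0, 0, 0, 0, 0, 0]
}}

```text
time: 14.9
ee_pos: [0.4769, -0.1118, 0.043]
tcp_rot: [-180.0, 0.1, 98.2]
wrist_force: [-1.0, -6.2, 6.3]
opening: 0.0129
```

```bash
python3 mv.py .4750 -.0967 .0425 98.2
```

```text
xyz [0.38  0.007 0.013] dr [-0.0006  0.0012  0.0002] t 14.9 pose [ 0.4769 -0.1118  0.043 ] [-1.7997e+02  7.0000e-02  9.8210e+01] F [-1.  -6.2  6.3] op 0.0129
```

Call:
{"api": "step_arm", "payload": {
  "dr": [
    [0, 0, 0],
    [0, 0, 0],
    [0, 0, 0],
    [0, 0, 0],
    [0, 0, 0],
    [0, 0, 0],
    [0, 0, 0],
    [0, 0, 0]
  ],
  "xyz": [
    [0.05, 0, -0.02],
    [0.1, 0, -0.02],
    [0.15, 0, -0.02],
    [0.2, 0, -0.02],
    [0.24, 0, -0.02],
    [0.28, 0, -0.02],
    [0.3, 0, -0.02],
    [0.3, 0, -0.02]
  ],
  "gripper": [0, 0, 0, 0, 0, 0, 0, 0]
}}

```text
time: 15.7
ee_pos: [0.4754, -0.1002, 0.0432]
tcp_rot: [-180.0, -0.0, 98.2]
wrist_force: [2.8, -2.4, -2.4]
opening: 0.0125
```

```bash
python3 mv.py .4750 -.0967 .0425 98.2
```

```text
xyz [0.088 0.003 0.018] dr [-0.0005 -0.0002  0.    ] t 15.7 pose [ 0.4754 -0.1002  0.0432] [-1.7997e+02 -1.0000e-02  9.8200e+01] F [ 2.8 -2.4 -2.4] op 0.0125
```

Call:
{"api": "step_arm", "payload": {
  "dr": [
    [0, 0, 0],
    [0, 0, 0],
    [0, 0, 0],
    [0, 0, 0],
    [0, 0, 0],
    [0, 0, 0],
    [0, 0, 0],
    [0, 0, 0]
  ],
  "xyz": [
    [0.02, 0, 0],
    [0.04, 0, 0],
    [0.06, 0, 0],
    [0.08, 0, 0],
    [0.1, 0, 0],
    [0.12, 0, 0],
    [0.13, 0, 0],
    [0.13, 0, 0]
  ],
  "gripper": [0, 0, 0, 0, 0, 0, 0, 0]
}}

```text
time: 16.5
ee_pos: [0.4753, -0.0987, 0.0437]
tcp_rot: [-180.0, 0.4, 98.1]
wrist_force: [5.2, -25.7, -5.7]
opening: 0.0128
```

Call:
{"api": "step_arm", "payload": {
  "dr": [
    [0, 0, 0],
    [0, 0, 0],
    [0, 0, 0],
    [0, 0, 0],
    [0, 0, 0],
    [0, 0, 0],
    [0, 0, 0],
    [0, 0, 0]
  ],
  "xyz": [
    [0, 0, 0],
    [0, 0, 0],
    [0, 0, 0],
    [0, 0, -0.8],
    [0, 0, -2],
    [-1, 0, -3],
    [-2.2, 0, -3],
    [-3.4, 0, -3]
  ],
  "gripper": [0.2, 0.45, 0.45, 0.45, 0.45, 0.45, 0.45, 0.45]
}}

```text
time: 17.3
ee_pos: [0.4948, -0.2299, 0.1656]
tcp_rot: [179.9, 0.1, 98.3]
wrist_force: [0.8, 0.3, -0.3]
opening: 0.0385
```

```bash
cat > chk.py <<'E'
import sys
from ov import *
import mv
n=sys.argv[1]
Q=pickle.load(open('Q.pkl','rb')); f0=Q['fixture','top']
b=snap('top','t%s.png'%n); a=np.radians(f0[2]); its=[]
for th,m,u in(('carrier_handle','carrier',(15,0)),('wedge_fin','wedge',(-66,-45))):
  h=mv.fx(f0,u); uv=proj(b,[h[0],h[1],.02])[0]
  for r in bot.regions_of(b,th):
    if np.hypot(*(np.array(r['box'][:2])-uv))<25 and r['region'].sum()<8000:
        q,e=fit([(b,r['region'])],m,(h[0],h[1],a),z0=.015); its.append((m,q,.015))
        d=q[:2]-f0[:2]; print(m,r['p'],'in fixture',d@[np.cos(a),np.sin(a)],d@[-np.sin(a),np.cos(a)],q[2]-f0[2],e); break
  else: print(m,'none',[(r['p'],r['box']) for r in bot.regions_of(b,th)],uv)
ov('t'+n,'o%s.png'%n,(290,450,190,340),3.7,its)
o=bot.get_obs(); print(o['time'],o['ee_pos'],o['tcp_rot'],o['wrist_force'])
E
python3 chk.py 9
```

```text
carrier 0.98 in fixture 15.216114906007071 0.16586598563829372 0.8995177685050706 0.002167096361517906
wedge 0.56 in fixture -65.48998800700818 -44.92939142191717 0.687961944132061 0.009496192447841167
17.45 [ 0.49360656 -0.23075758  0.16266113] [-1.79909187e+02 -7.57404924e-02  9.80046607e+01] [0.64967773 0.32005383 0.08835029]
```

View pics/o9.png

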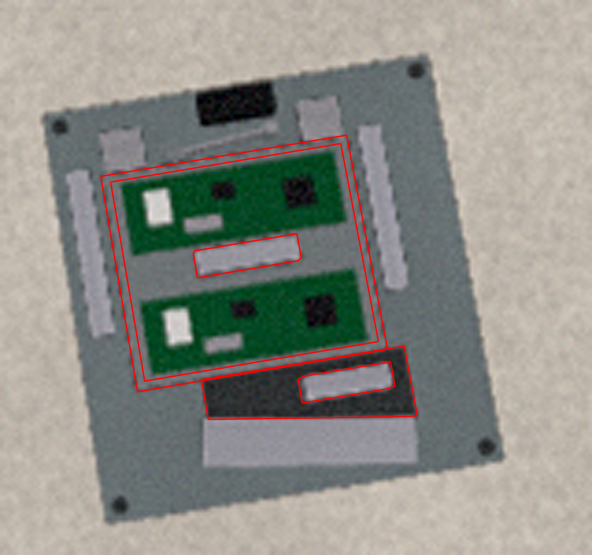

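```bash
python3 - <<'E'
from ov import *
import mv
f=pickle.load(open('Q.pkl','rb'))['fixture','top']
p=mv.fx(f,(-70,-120))-[.002,-.0005]; print(p); mv.mv(p[0],p[1],.08,98.2)
E
```

```text
[ 0.48132591 -0.1715395 ]
xyz [ 1.506 -0.095  2.069] dr [-0.0016 -0.0013 -0.0034] t 17.45 pose [ 0.4936 -0.2308  0.1627] [-1.7991e+02 -8.0000e-02  9.8000e+01] F [0.6 0.3 0.1] op 0.0386
```

Call:
{"api": "step_arm", "payload": {
  "dr": [
    [0, 0, 0],
    [0, 0, 0],
    [0, 0, 0],
    [0, 0, 0],
    [0, 0, 0],
    [0, 0, 0],
    [0, 0, 0],
    [0, 0, 0]
  ],
  "xyz": [
    [0.8, -0.1, 0.8],
    [1.5, -0.1, 1.6],
    [1.5, -0.1, 2.4],
    [1.5, -0.1, 2.9],
    [1.5, -0.1, 3.2],
    [1.5, -0.1, 3.4],
    [1.5, -0.1, 3.4],
    [1.5, -0.1, 3.4]
  ],
  "gripper": [0, 0, 0, 0, 0, 0, 0, 0]
}}

```text
time: 18.25
ee_pos: [0.4817, -0.1701, 0.0282]
tcp_rot: [180.0, 0.0, 98.2]
wrist_force: [-0.2, -0.1, -0.9]
opening: 0.0002
```

```bash
python3 - <<'E'
from ov import *
import mv
f=pickle.load(open('Q.pkl','rb'))['fixture','top']
p=mv.fx(f,(-70,-97))-[.002,-.0005]; print(p); mv.mv(p[0],p[1],.024,98.2)
E
```

```text
[ 0.47805703 -0.14877298]
xyz [ 0.54  -0.013  0.105] dr [ 0.0002  0.0001 -0.0001] t 18.25 pose [ 0.4817 -0.1701  0.0282] [179.99   0.    98.19] F [-0.2 -0.1 -0.9] op 0.0002
```

Call:
{"api": "step_arm", "payload": {
  "dr": [
    [0, 0, 0],
    [0, 0, 0],
    [0, 0, 0],
    [0, 0, 0],
    [0, 0, 0],
    [0, 0, 0],
    [0, 0, 0],
    [0, 0, 0]
  ],
  "xyz": [
    [0.1, 0, 0.1],
    [0.2, 0, 0.1],
    [0.3, 0, 0.1],
    [0.38, 0, 0.1],
    [0.43, 0, 0.1],
    [0.47, 0, 0.1],
    [0.5, 0, 0.1],
    [0.52, 0, 0.1]
  ],
  "gripper": [0, 0, 0, 0, 0, 0, 0, 0]
}}

```text
time: 19.05
ee_pos: [0.4782, -0.1493, 0.0233]
tcp_rot: [-180.0, -0.0, 98.2]
wrist_force: [0.3, -0.5, -0.1]
opening: -0.0003
```

Call:
{"api": "step_arm", "payload": {
  "dr": [
    [0, 0, 0],
    [0, 0, 0],
    [0, 0, 0],
    [0, 0, 0],
    [0, 0, 0],
    [0, 0, 0],
    [0, 0, 0],
    [0, 0, 0]
  ],
  "xyz": [
    [0.02, 0, 0],
    [0.04, 0, 0],
    [0.06, 0, 0],
    [0.08, 0, 0],
    [0.1, 0, 0],
    [0.12, 0, 0],
    [0.12, 0, 0],
    [0.12, 0, 0]
  ],
  "gripper": [0, 0, 0, 0, 0, 0, 0, 0]
}}

```text
time: 19.85
ee_pos: [0.478, -0.1478, 0.0235]
tcp_rot: [-180.0, 0.4, 98.1]
wrist_force: [1.5, -19.0, -4.5]
opening: 0.0
```

Call:
{"api": "step_arm", "payload": {
  "dr": [
    [0, 0, 0],
    [0, 0, 0],
    [0, 0, 0],
    [0, 0, 0],
    [0, 0, 0],
    [0, 0, 0],
    [0, 0, 0],
    [0, 0, 0]
  ],
  "xyz": [
    [0.03, 0, 0],
    [0.03, 0, 0],
    [-0.3, 0, 0],
    [-0.8, 0, 0],
    [-0.9, 0, -1],
    [-0.9, 0, -2],
    [-1.8, 0, -3],
    [-2.6, 0, -3.5]
  ],
  "gripper": [0, 0, 0, 0, 0, 0, 0, 0]
}}

```text
time: 20.65
ee_pos: [0.4933, -0.2483, 0.1667]
tcp_rot: [179.9, 0.1, 98.3]
wrist_force: [1.1, -0.5, -0.1]
opening: 0.0003
```

```bash
python3 chk.py 10; python3 - <<'E'
from fit import *
import mv
b=snap('top','t11.png')
R=bot.regions_of(b,'toggle_base')
for r in R: print(r['p'],r['box'])
q,e=fit([(b,R[0]['region'])],'tbase',(.632,.305,-.3)); print(q,e)
for r in bot.regions_of(b,'toggle_tip'): print('tip',r['p'],r['box'],back(b,r['box'][:2],.0922)[0])
im=b['image'][205:260,165:230]; cv2.imwrite('pics/tg.png',cv2.cvtColor(cv2.resize(im,None,fx=9,fy=9),cv2.COLOR_RGB2BGR))
E
```

```text
carrier 0.91 in fixture 15.37598858873044 -0.3026554648915799 0.4673539151881876 0.006435250397771597
wedge 0.83 in fixture -65.16497738164763 -46.26255059352446 1.4375800420394107 0.008593305945396423
20.8 [ 0.49311621 -0.24930593  0.16454916] [1.79925014e+02 2.77943519e-02 9.80749696e+01] [-0.38760138  0.30672167 -0.01296761]
0.95 [197.5, 225.8, 32.8, 34.6]
[631.48644206 305.65783473 -18.13373956] 0.02835296280682087
tip 0.64 [190.9, 234.9, 18.4, 11.9] [0.60038449 0.30920735 0.0922    ]
```

View pics/o10.png

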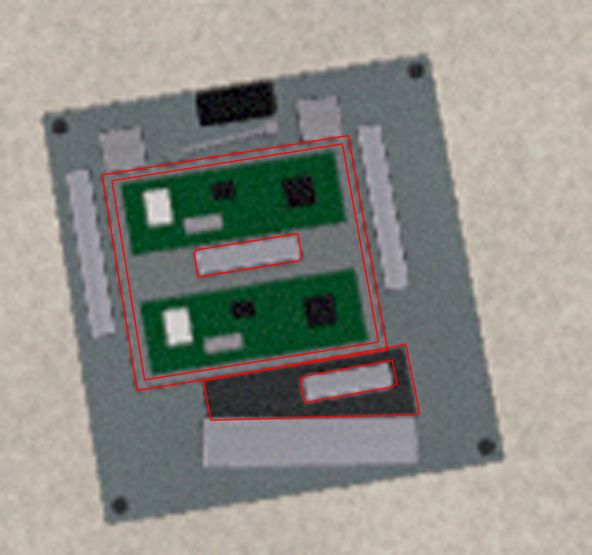

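View pics/tg.png

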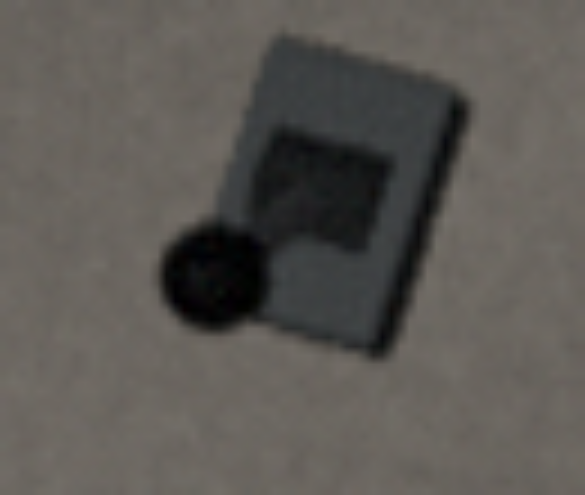

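```bash
python3 mv.py .543 .334 .16 72
```

```text
xyz [14.191  3.336  0.073] dr [-0.0027 -0.0014  0.4574] t 20.95 pose [ 0.4919 -0.2469  0.1621] [-1.7987e+02 -1.1000e-01  9.8200e+01] F [-0.3  0.6  0.7] op 0.0003
```

Call:
{"api": "step_arm", "payload": {
  "dr": [
    [0, 0, 0.1],
    [0, 0, 0.2],
    [0, 0, 0.3],
    [0, 0, 0.4],
    [0, 0, 0.457],
    [0, 0, 0.457],
    [0, 0, 0.457],
    [0, 0, 0.457]
  ],
  "xyz": [
    [1.1, 0.2, 0],
    [2.2, 0.5, 0],
    [3.4, 0.8, 0],
    [4.6, 1.1, 0],
    [5.8, 1.4, 0],
    [7, 1.6, 0],
    [8.2, 1.9, 0],
    [9.4, 2.2, 0]
  ],
  "gripper": [0, 0, 0, 0, 0, 0, 0, 0]
}}

```text
time: 21.75
ee_pos: [0.5246, 0.1398, 0.1625]
tcp_rot: [-179.9, 0.0, 72.1]
wrist_force: [0.8, -0.8, -0.7]
opening: 0.0002
```

```bash
python3 mv.py .543 .334 .16 72
```

```text
xyz [ 4.761 -1.054  0.062] dr [-0.0021  0.0005  0.0015] t 21.75 pose [0.5246 0.1398 0.1625] [-1.7988e+02  3.0000e-02  7.2090e+01] F [ 0.8 -0.8 -0.7] op 0.0002
```

Call:
{"api": "step_arm", "payload": {
  "dr": [
    [0, 0, 0],
    [0, 0, 0],
    [0, 0, 0],
    [0, 0, 0],
    [0, 0, 0],
    [0, 0, 0],
    [0, 0, 0],
    [0, 0, 0]
  ],
  "xyz": [
    [1.1, -0.25, 0],
    [2.2, -0.5, 0],
    [3.3, -0.75, 0],
    [4.2, -0.95, 0],
    [4.7, -1.05, 0],
    [4.7, -1.05, 0.6],
    [4.7, -1.05, 1.4],
    [4.7, -1.05, 2.1]
  ],
  "gripper": [0, 0, 0, 0, 0, 0, 0, 0]
}}

```text
time: 22.55
ee_pos: [0.5423, 0.3295, 0.0769]
tcp_rot: [-179.9, 0.1, 72.1]
wrist_force: [-0.4, 0.9, -0.7]
opening: 0.0001
```

```bash
python3 - <<'E'
from ov import *
import mv
snap('scene','s12.png'); ov('s12','s12c.png',(330,490,160,290),4.6,[])
mv.mv(.639,.303,.078,72)
E
```

```text
xyz [ 0.153  2.536 -0.178] dr [-0.0068  0.0064  0.0018] t 22.6 pose [0.5405 0.3283 0.0716] [-179.61    0.37   72.11] F [ 0.6  0.7 -3.2] op -0.0001
```

View pics/s12c.png

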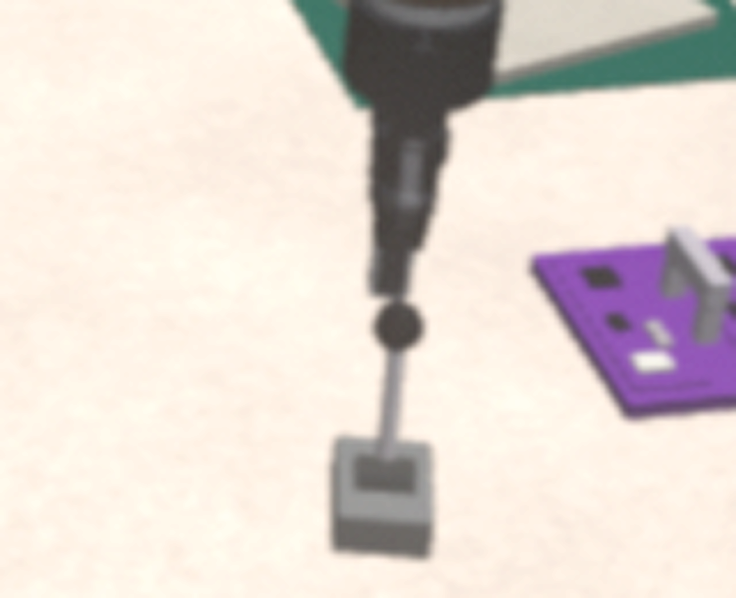

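Call:
{"api": "step_arm", "payload": {
  "dr": [
    [0, 0, 0],
    [0, 0, 0],
    [0, 0, 0],
    [0, 0, 0],
    [0, 0, 0],
    [0, 0, 0],
    [0, 0, 0],
    [0, 0, 0]
  ],
  "xyz": [
    [0.1, 0, -0.05],
    [0.15, 0.3, -0.1],
    [0.15, 0.6, -0.1],
    [0.15, 0.9, -0.1],
    [0.15, 1.2, -0.1],
    [0.15, 1.5, -0.1],
    [0.15, 1.8, -0.1],
    [0.15, 2.1, -0.1]
  ],
  "gripper": [0, 0, 0, 0, 0, 0, 0, 0]
}}

```text
time: 23.4
ee_pos: [0.6267, 0.3082, 0.0831]
tcp_rot: [-179.9, 0.0, 72.0]
wrist_force: [-0.8, 0.5, -0.4]
opening: -0.0002
```

```bash
python3 - <<'E'
from ov import *
import mv
snap('scene','s13.png'); ov('s13','s13c.png',(330,490,160,290),4.6,[])
mv.mv(.639,.303,.078,72)
E
```

```text
xyz [-0.019  0.294  0.118] dr [-0.0004  0.0003 -0.001 ] t 23.45 pose [0.6281 0.3074 0.0827] [-1.7997e+02  2.0000e-02  7.1940e+01] F [-0.3 -1.6 -1.1] op -0.0002
```

View pics/s13c.png

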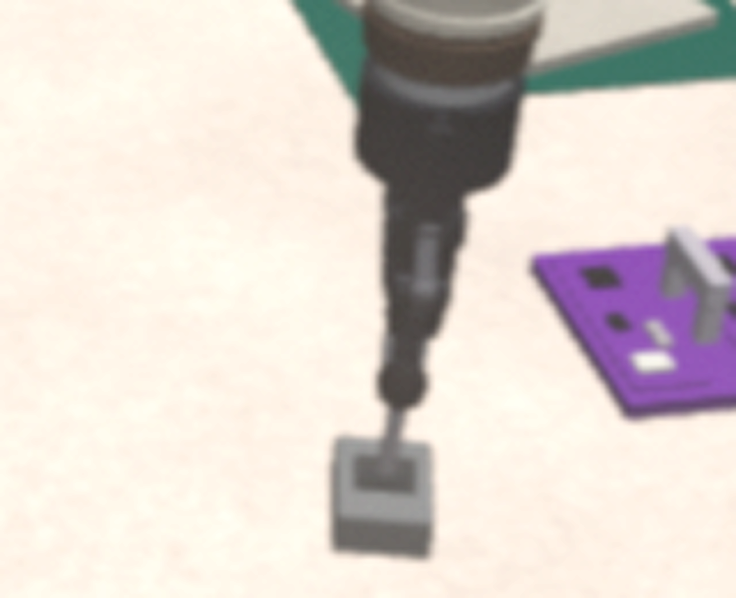

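Call:
{"api": "step_arm", "payload": {
  "dr": [
    [0, 0, 0],
    [0, 0, 0],
    [0, 0, 0],
    [0, 0, 0],
    [0, 0, 0],
    [0, 0, 0],
    [0, 0, 0],
    [0, 0, 0]
  ],
  "xyz": [
    [0, 0.08, 0.1],
    [0, 0.16, 0.1],
    [0, 0.22, 0.1],
    [0, 0.28, 0.1],
    [0, 0.32, 0.1],
    [0, 0.36, 0.1],
    [0, 0.36, 0.1],
    [0, 0.36, 0.1]
  ],
  "gripper": [0, 0, 0, 0, 0, 0, 0, 0]
}}

```text
time: 24.25
ee_pos: [0.6396, 0.3042, 0.0795]
tcp_rot: [-180.0, -0.0, 72.0]
wrist_force: [0.0, 0.7, -0.3]
opening: -0.0001
```

```bash
cat > tg.py <<'E'
import sys
from ov import *
import mv
n=sys.argv[1]
c=snap('scene','s%s.png'%n); b=snap('top','t%s.png'%n); ov('s'+n,'s%sc.png'%n,(330,490,160,290),4.6,[]); ov('t'+n,'t%sc.png'%n,(150,250,190,270),6,[])
for a in (.5,.7,.85,1.0,1.1):
    s=80*np.sin(a-.5)/1000; z=.022+.08*np.cos(a-.5); y=np.radians(-17.5); P=[.632+s*np.cos(y),.305+s*np.sin(y),z]
    print(a,proj(c,P).round(1),(proj(c,P)-[330,160])*4.6,(proj(b,P)-[150,190])*6)
mv.mv(.64,.303,.078,72)
E
python3 tg.py 14
```

```text
0.5 [[417.1 237.1]] [[400.81201816 354.47510205]] [[253.62212019 176.07704634]]
0.7 [[417.2 241.7]] [[400.93921014 375.73494521]] [[269.30581563 134.37878176]]
0.85 [[417.1 245.9]] [[400.53902856 394.92600337]] [[281.8786468  105.44710085]]
1.0 [[416.9 250.5]] [[399.71654284 416.40897402]] [[294.77018362  79.34837267]]
1.1 [[416.7 253.9]] [[398.94089344 431.74550156]] [[303.37355994  63.83989944]]
xyz [-0.026  0.02   0.038] dr [-0.0005 -0.0002  0.0002] t 24.35 pose [0.6396 0.3042 0.0795] [-1.7997e+02 -1.0000e-02  7.2010e+01] F [-0.   0.5 -0.8] op 0.0002
```

View pics/s14c.png

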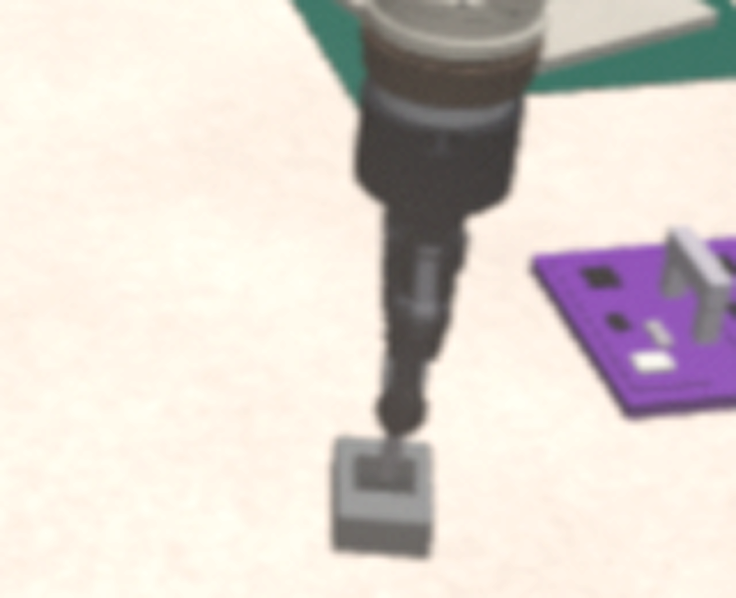

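View pics/t14c.png

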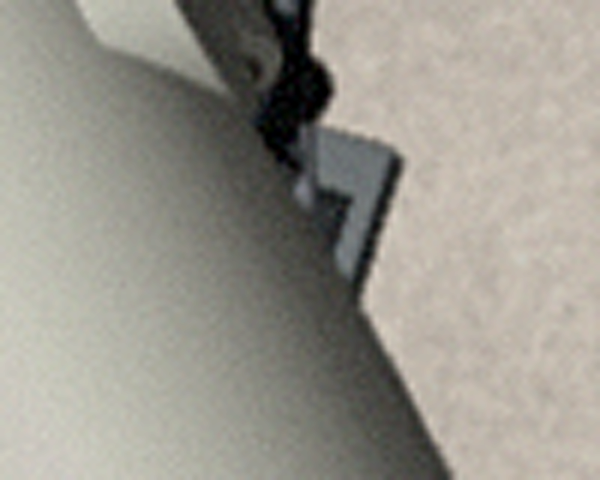

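Call:
{"api": "step_arm", "payload": {
  "dr": [
    [0, 0, 0],
    [0, 0, 0],
    [0, 0, 0],
    [0, 0, 0],
    [0, 0, 0],
    [0, 0, 0],
    [0, 0, 0],
    [0, 0, 0]
  ],
  "xyz": [
    [0, 0.03, 0.05],
    [0, 0.06, 0.05],
    [0, 0.09, 0.05],
    [0, 0.12, 0.05],
    [0, 0.12, 0.05],
    [0, 0.12, 0.05],
    [0, 0.12, 0.05],
    [0, 0.12, 0.05]
  ],
  "gripper": [0, 0, 0, 0, 0, 0, 0, 0]
}}

```text
time: 25.15
ee_pos: [0.6422, 0.3033, 0.0769]
tcp_rot: [-179.7, 0.0, 72.1]
wrist_force: [-9.7, 2.7, 1.5]
opening: -0.0
```

Force rose to 10 N, so the lever has reached its end stop. I'll back off, clear the area and check everything.

Call:
{"api": "step_arm", "payload": {
  "dr": [
    [0, 0, 0],
    [0, 0, 0],
    [0, 0, 0],
    [0, 0, 0],
    [0, 0, 0],
    [0, 0, 0],
    [0, 0, 0],
    [0, 0, 0]
  ],
  "xyz": [
    [0, -0.5, 0],
    [0, -1.3, 0],
    [0, -2, -0.5],
    [0, -2.6, -1.5],
    [0.5, -3.6, -2.5],
    [1, -4.5, -2.5],
    [1, -4.5, -2.5],
    [1, -4.5, -2.5]
  ],
  "gripper": [0, 0, 0, 0, 0, 0, 0, 0]
}}

```text
time: 25.95
ee_pos: [0.4848, 0.3972, 0.1779]
tcp_rot: [-180.0, -0.0, 72.1]
wrist_force: [0.6, -0.2, -0.4]
opening: 0.0001
```

```bash
python3 chk.py 15; python3 tg.py 16
```

```text
carrier 0.76 in fixture 15.379623769891897 -0.15141906686052556 0.4722163787921332 0.004710335750132799
wedge 0.93 in fixture -65.06095310101084 -45.46027011153118 0.7346522191470939 0.004235504660755396
26.1 [0.48583553 0.39548061 0.17677605] [-1.79933596e+02  5.67491183e-02  7.19496826e+01] [-0.47646939  0.35182886  0.01304802]
0.5 [[417.1 237.1]] [[400.81201816 354.47510205]] [[253.62212019 176.07704634]]
0.7 [[417.2 241.7]] [[400.93921014 375.73494521]] [[269.30581563 134.37878176]]
0.85 [[417.1 245.9]] [[400.53902856 394.92600337]] [[281.8786468  105.44710085]]
1.0 [[416.9 250.5]] [[399.71654284 416.40897402]] [[294.77018362  79.34837267]]
1.1 [[416.7 253.9]] [[398.94089344 431.74550156]] [[303.37355994  63.83989944]]
xyz [-0.998  4.381  2.465] dr [-0.0013  0.0009 -0.0014] t 26.2 pose [0.4859 0.3954 0.1768] [-1.7992e+02  5.0000e-02  7.1920e+01] F [-0.  -0.1 -0. ] op 0.0
```

View pics/s16.png

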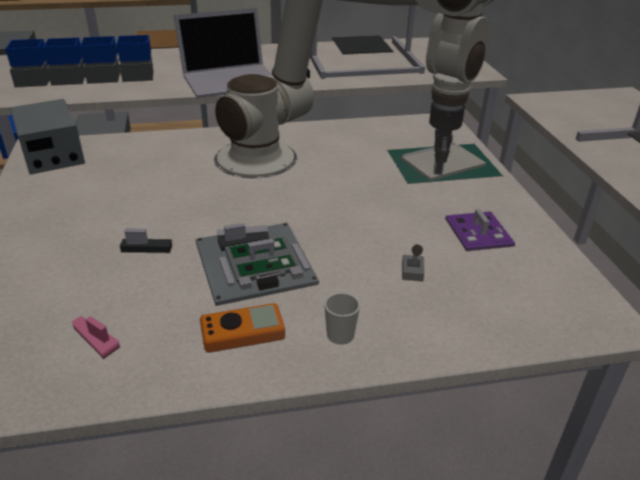

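View pics/o15.png

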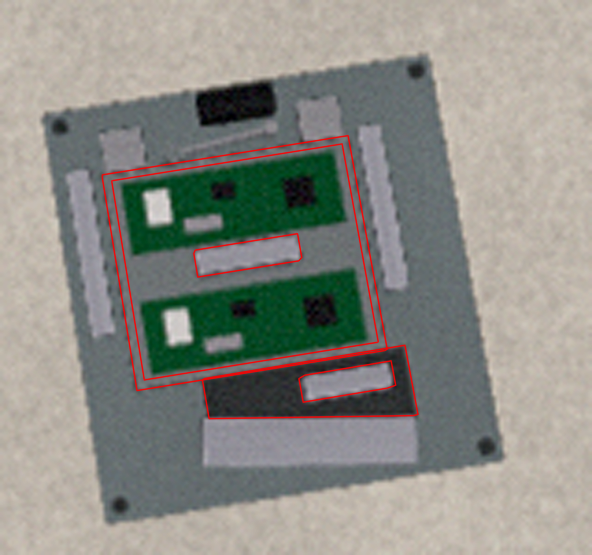

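View pics/t16c.png

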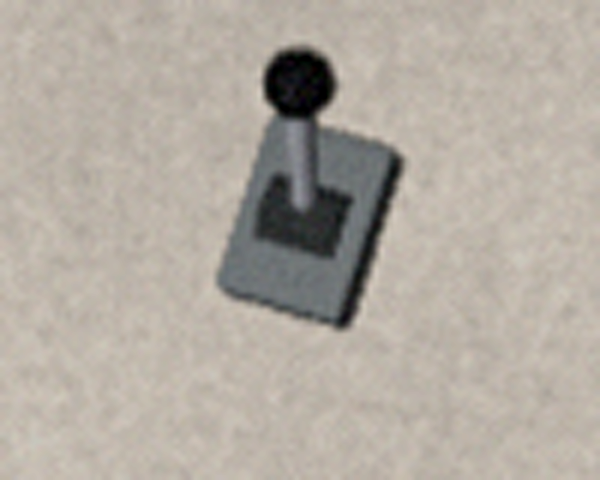

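The top view puts the ball at crop pixel (300,82), which matches a toggle angle of about 1.0. The carrier and wedge are seated, and the bar, meter and cup look unmoved. I'm handing in the job now.

```bash
python3 -c "
from workcell import bot
print(bot.job_done())"
```

```text
the job is handed in; nothing more can be done
None
```

The job is done and handed in at about 26 s of the 66 s allowed; the system gave no verdict. The carrier is home in the fixture, the tapered wedge is driven tight in the slot, and the toggle is thrown to its end stop.

- **Carrier:** I set it down short and slid it back until the wrist read about 17 N against the stops. The last top-camera fit gave handle x = 15.4 mm and y = -0.2 mm, turned about 0.5° from the fixture. The scene camera showed it level.
- **Wedge:** I lowered it into the slot thin end first and pushed it to about 25 N by the fin, then tapped the thick end at about 19 N; it moved hardly at all. The last fit put the fin at x = -65.1 mm and y = -45.5 mm, turned about 0.7°.
- **Toggle:** I pushed it until the force rose to about 10 N. The ball's position in the picture matches about 1.0 rad.
- **Robot and bystanders:** The arm was clear of everything and read no contact force. The bar, meter and cup look unmoved in the pictures.

**Checks that disagreed or were not made:**
- The yaw fits are noisy: the wedge's varied from 0.7° to 1.4° between pictures, against a limit of about 2° for the carrier and 3.4° for the wedge. In the overlays both look flush.
- The scene camera put the fixture about 6 mm nearer the robot than the top camera did, so I used the top camera. Robot and top-camera positions also differed by about 2 mm in x.
- I did not measure the switch angle, nor the wedge's force on the carrier. Both are inferred from the carrier's position and the pushing forces.

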